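# Park the microscope objectives in order of height

### The arm

A 6-joint arm with a two-finger parallel gripper is mounted at the origin on the work surface. World frame = base frame: x ahead of the robot, y to its left, z up, the work surface at z = 0. Lengths are in m, angles in rad, forces in N, time in s.
With the tool pointing down it reaches from about 0.35 to 0.975 m from the base axis. Payload 17.4 kg.
Tool frame: the origin (TCP) lies midway between the tips of the shut fingers; the grasp point (between the pads) lies 19 mm behind it; z points along the fingers, y is the line along which they close (so a half turn about z gives the same grasp; the last joint's range is limited). The gripper opens to 85 mm and grips with 20 to 120 N. Pads are 22 mm wide; open, the fingers measure 114 mm over their backs; the gripper's body (76 mm by 85 mm) begins 54 mm behind the grasp point. The pads swing forward as they close: fully open they stand 13 mm farther back than shut.
Start: joints at [1.098, 0.116, 1.442, -0, 1.584, -0.038], TCP at [0.284, 0.612, 0.231] pointing down, gripper open.
Joint ranges: [-2.83, 2.83], [-0.83, 2.19], [0.07, 2.5], [-1.14, 4.28], [0.01, 3], [-2.97, 2.97]. Speed limits (rad/s): [1.89, 1.89, 2.22, 3.14, 3.14, 3.14].

### API

Orientations are given as a 3x3 rotation matrix whose columns are the frame's x, y, z axes.
In Python, from cell import status, eyes, job gives the robot as it stands. The module is installed in compiled form; this text tells all that it offers.
- The arm moves only by the tool play_rows, never from a script. Its argument "series" is a list that holds one entry, the list of rows, each a list of 6 numbers: the shift along the tool's x, y, z in mm, then the turn, a rotation vector about the tool's x, y, z in degrees. A call has 1 to 10 rows; each row shifts and turns the commanded pose from where the row before left it, along the tool's axes as they then stand; what a row does not reach is not made up. A row lasts 1/12 s, in which the tool goes at most 41.7 mm and 7.16 degrees, less where a joint would pass 70% of its speed; a pose out of reach is approached as far as the arm can. A call with a gripper value outside its range is refused whole. "fingers" is the closure, from 0 (fully open) to 1 (shut), set as the call begins (left out, the last holds). The fingers move at their own pace and stop on an object; "force" is the grip in N (left out, the last holds). Time passes only in rows, so rows that do not move let the fingers close. It gives the time, the measured TCP pose, the force, the opening and the grip force at its end, in the units of the state.
- status.get_state(): the state, without advancing time (a new reading comes with each control period).
- eyes.capture(name): name is "scene" or "top" or "wrist"; returns (picture, depth): 480x640x3 uint8, blue, green, red; 480x640 float32, m along the optical axis (not along the pixel's ray), 0 where there is no reading.
- eyes.get_calibration(name): a dict with "intrinsics" (3x3 intrinsics, pixels), "origin" and "orientation" of the camera in the world. Camera axes: x right, y up, looking along -z (the intrinsics and any distortion apply to the point x, -y, -z); pixel columns grow to the right and rows downward; lengths in m; the calibration is good to about 2 mm. A picture is of the moment at which its call begins: read the wrist's pose just before it. get_calibration takes no time and is no camera call; for the wrist camera it gives the pose at the moment of the call.
- job.job_done(): hands the job in; it is judged then, once.
The state is a dict: "time_s": time; "qpos": joint angles; "qd": joint speeds; "effort": joint torques, N m; "tool_pos": TCP position; "tcp_rot": TCP orientation; "ft_force": force on the tool from outside, world axes, zero at the start; "torque": the same for the moment, N m; "opening": opening from 0.0 (shut) to 1.0 (fully open); "grip_force": force on a finger pad.
Only numpy, scipy, OpenCV 4.12 (cv2) and the standard library are available. Lean on these libraries where they do the work, as an engineer would, in place of code of your own. Each camera call takes 0.05 s, during which the arm holds its last target. There are 200 camera calls.

### The job

Park the four microscope objectives from the blue mat on the rail, one in the middle of each black pad, in order of height: the tallest next to the upright end plate, falling to the shortest at the far end. Keep them upright, set each one down rather than dropping it, and leave the chuck key and the tool holder where they lie.

Things in the scene. Friction and masses are not known exactly. Their poses are not given: they have to be found in the camera images.
- obj_a: shortest of four steel microscope objectives standing lens up: 32 mm tall; lowest 25 mm a straight round barrel, 34 mm diameter, black ring near its top; then tapers to a 28 mm flat nose. About 94 g. Starts on a fixed blue mat 250 mm square, 3 mm thick; neighbours' axes at least 80 mm apart. Origin: centre of underside; z up its axis.
- obj_b: second shortest of four steel microscope objectives standing lens up: 48 mm tall; lowest 34 mm a straight round barrel, 34 mm diameter, black ring near its top; then tapers to a 22 mm flat nose. About 126 g. Starts on a fixed blue mat 250 mm square, 3 mm thick; neighbours' axes at least 80 mm apart. Origin: centre of underside; z up its axis.
- obj_c: second tallest of four steel microscope objectives standing lens up: 64 mm tall; lowest 45 mm a straight round barrel, 34 mm diameter, black ring near its top; then tapers to a 16 mm flat nose. About 158 g. Starts on a fixed blue mat 250 mm square, 3 mm thick; neighbours' axes at least 80 mm apart. Origin: centre of underside; z up its axis.
- obj_d: tallest of four steel microscope objectives standing lens up: 80 mm tall; lowest 56 mm a straight round barrel, 34 mm diameter, black ring near its top; then tapers to a 10 mm flat nose. About 190 g. Starts on a fixed blue mat 250 mm square, 3 mm thick; neighbours' axes at least 80 mm apart. Origin: centre of underside; z up its axis.
- pad1: the pad next to the upright dark steel end plate; four equal black rubber discs, 54 mm diameter, 3 mm thick, in a row 75 mm apart on a fixed aluminium rail 68 mm wide, 12 mm high, pointing any way. Origin: centre of underside, on the rail; x along the rail towards the plate, z up. The 14 mm thick plate rises 28 mm above the rail, 52.5 mm beyond the first pad's centre.
- pad2: second pad from the end plate; four equal black rubber discs, 54 mm diameter, 3 mm thick, in a row 75 mm apart on a fixed aluminium rail 68 mm wide, 12 mm high, pointing any way. Origin: centre of underside, on the rail; x along the rail towards the plate, z up. The 14 mm thick plate rises 28 mm above the rail, 52.5 mm beyond the first pad's centre.
- pad3: third pad from the end plate; four equal black rubber discs, 54 mm diameter, 3 mm thick, in a row 75 mm apart on a fixed aluminium rail 68 mm wide, 12 mm high, pointing any way. Origin: centre of underside, on the rail; x along the rail towards the plate, z up. The 14 mm thick plate rises 28 mm above the rail, 52.5 mm beyond the first pad's centre.
- pad4: the pad farthest from the end plate; four equal black rubber discs, 54 mm diameter, 3 mm thick, in a row 75 mm apart on a fixed aluminium rail 68 mm wide, 12 mm high, pointing any way. Origin: centre of underside, on the rail; x along the rail towards the plate, z up. The 14 mm thick plate rises 28 mm above the rail, 52.5 mm beyond the first pad's centre.
- chuck_key: bystander: dark steel drill-chuck key lying flat on the bench, T-shaped, 92 mm long with an 80 mm cross handle, about 21 mm high. Origin on the bench below its shaft; x along the shaft.
- tool_holder: bystander: black lathe tool-holder block 60 x 45 x 38 mm with four steel screw heads on top (48 mm high in all) and a dark cutting bar sticking out 35 mm at one end. Origin: centre of its underside.
There are look-alikes about, which are no part of the job. Leave any orange or yellow look-alike of the obj_b alone.

How it is judged:
At the end, for the whole second after the job is handed in: Each objective stands upright (within 0.1 rad) and at rest on its own pad, its axis within 10 mm of the pad's centre: tallest on the pad next to the end plate, then second tallest, second shortest, and the shortest on the farthest pad (horizontal distance between obj_d and pad1 below 0.01 m and z of obj_d in the frame of pad1 between 0 and 0.007 m and angle between each of obj_d, obj_c, obj_b, obj_a's own z axis and vertical below 0.1 rad and linear speed of each of obj_d, obj_c, obj_b, obj_a below 0.02 m/s and angular speed of each of obj_d, obj_c, obj_b, obj_a below 0.2 rad/s and horizontal distance between obj_c and pad2 below 0.01 m and z of obj_c in the frame of pad2 between 0 and 0.007 m and horizontal distance between obj_b and pad3 below 0.01 m and z of obj_b in the frame of pad3 between 0 and 0.007 m and horizontal distance between obj_a and pad4 below 0.01 m and z of obj_a in the frame of pad4 between 0 and 0.007 m); the robot touches nothing.
It fails at once if an objective is tipped over (leans more than 35 degrees) (angle between any of obj_a, obj_b, obj_c, obj_d's own z axis and vertical above 0.61 rad).
It fails at once if an objective is dropped or flung (moves faster than 0.6 m/s, as after a fall of 2 cm, with no finger touching it) ((linear speed of obj_a above 0.6 m/s and contact force between the fingers and obj_a below 0.05 N) or (linear speed of obj_b above 0.6 m/s and contact force between the fingers and obj_b below 0.05 N) or (linear speed of obj_c above 0.6 m/s and contact force between the fingers and obj_c below 0.05 N) or (linear speed of obj_d above 0.6 m/s and contact force between the fingers and obj_d below 0.05 N)).
It fails at once if the chuck key or the tool holder is moved by more than 20 mm (distance of any of chuck_key, tool_holder from where it was at the start of the episode above 0.02 m).
It also fails if it takes over 102 s, if anything falls off the work surface, if the arm or the gripper's body presses on something with over 40 N, if the wrist force passes 120 N, or if a joint passes its speed limit or range.

## Working session

There is one attempt and no reset: what is moved stays moved. The work goes in short steps, Python scripts to look and compute and a tool call to move; the robot and the scene stay as the last step left them, time stands still between calls to the robot, and variables do not carry over. Pictures are saved under pics/ and viewed, at most 14 in all, crops included, and the job is handed in when it is done.

Besides the shell and the picture viewer there is one more tool, called after "Emit:" by a JSON object that holds its "op" and its "data". play_rows: Moves the arm, as the interface text tells. Its arguments: {"type":"object","properties":{"series":{"type":"array"},"fingers":{"type":"number"},"force":{"type":"number"}},"required":["series"]}

```bash
mkdir -p pics; ls; cat > h.py <<'E'
import numpy as np, cv2
from cell import status, eyes, job
def snap(n):
    c=eyes.get_calibration(n); im,d=eyes.capture(n); return c,im,d
def cloud(c,d):
    K=np.array(c["intrinsics"]);v,u=np.mgrid[:480,:640]
    p=np.stack([(u-K[0,2])/K[0,0]*d,-(v-K[1,2])/K[1,1]*d,-d],-1)
    P=p@np.array(c["orientation"]).T+np.array(c["origin"]); P[d<=0]=np.nan; return P
E
python3 - <<'E'
from h import *
print(status.get_state())
for n in("top","scene"):
    c,im,d=snap(n); print(n,c); cv2.imwrite(f"pics/{n}0.png",im); np.savez(f"{n}0.npz",im=im,d=d,P=cloud(c,d))
E
```

```text
pics
{'time_s': 0.0, 'qpos': array([ 1.09820217e+00,  1.16484463e-01,  1.44229349e+00,  7.47447209e-06,
        1.58401440e+00, -3.78054276e-02]), 'qd': array([ 0.00157577, -0.00032402, -0.00030451,  0.00163613,  0.00084294,
        0.00195006]), 'effort': array([-5.64293994e-03, -7.32014036e+01, -6.32476473e+01, -4.10785533e-04,
        6.66943146e-03,  5.50649054e-05]), 'tool_pos': array([0.28423871, 0.6120102 , 0.23054568]), 'tcp_rot': array([[-9.06959079e-01,  4.21218380e-01, -5.52754054e-04],
       [ 4.21218740e-01,  9.06958455e-01, -1.06479707e-03],
       [ 5.28128641e-05, -1.19855774e-03, -9.99999280e-01]]), 'ft_force': array([ 0.14260734, -0.45579486, -0.65380261]), 'torque': array([ 0.00411041, -0.06122967,  0.03823722]), 'grip_force': 0.0, 'opening': 1.001229171244087}
top {'intrinsics': array([[553.08778575,   0.        , 307.72170156],
       [  0.        , 553.08778575, 235.65288677],
       [  0.        ,   0.        ,   1.        ]]), 'origin': array([ 0.38922734, -0.02491614,  1.27333222]), 'orientation': array([[ 0.0100253 ,  0.99245157, -0.12222673],
       [-0.99993961,  0.01050049,  0.0032443 ],
       [ 0.00450325,  0.12218683,  0.9924969 ]])}
scene {'intrinsics': array([[523.04025627,   0.        , 318.34918997],
       [  0.        , 523.04025627, 233.04412469],
       [  0.        ,   0.        ,   1.        ]]), 'origin': array([ 1.00586803, -0.51714479,  0.63058196]), 'orientation': array([[ 0.72330612, -0.45484565,  0.51956106],
       [ 0.69017231,  0.45206097, -0.56506908],
       [ 0.02214593,  0.76730458,  0.64090034]])}
```

View pics/top0.png

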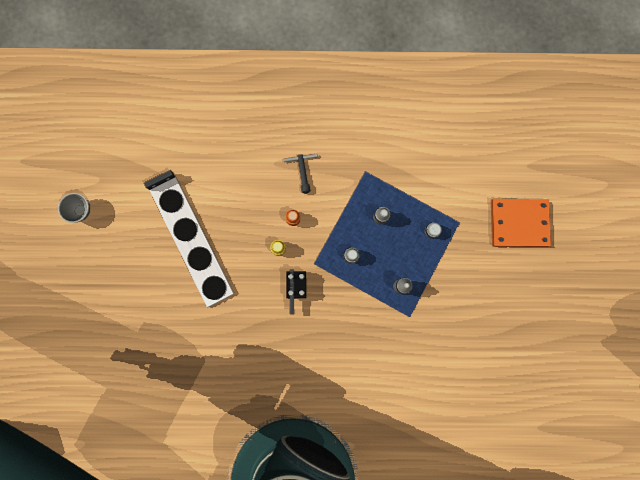

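View pics/scene0.png

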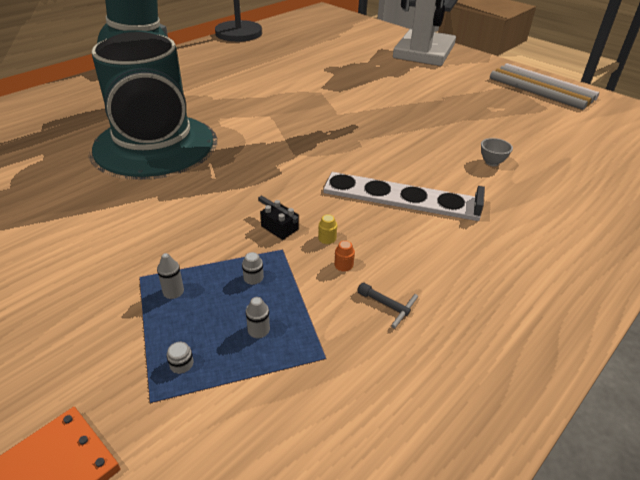

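The top view shows the rail at (145–235, 170–305), with its end plate at (160,180). The key is at (303,172) and the tool holder at (296,284). The blue mat carries four grey objectives.

Things that could be mistaken for an objective:
- Grey ones on the mat: (403,286) looks tallest (obj_d), (383,214) is obj_c, (352,255) is obj_b and (433,230) is obj_a.
- Look-alikes: orange (293,217) and yellow (278,248).
- Other: a cup at (73,208).

Next I check the heights.

```bash
python3 - <<'E'
from h import *
from scipy.optimize import least_squares
D=np.load("top0.npz");P=D["P"];im=D["im"]
S=np.load("scene0.npz");PS=S["P"]
def local(P,c,r): return P[np.hypot(P[...,0]-c[0],P[...,1]-c[1])<r]
for n,(u,v) in dict(d=(403,286),c=(383,214),b=(352,255),a=(433,230),orange=(293,217),yellow=(278,248),holder=(296,284),key=(303,172)).items():
    c=P[v-3:v+4,u-3:u+4].reshape(-1,3); c=c[np.nanargmax(c[:,2])]
    out=[]
    for Q in(P,PS):
        L=local(Q,c,.03); L=L[L[:,2]>.010]
        zt=np.percentile(L[:,2],97); T=L[L[:,2]>zt-.003]
        B=L[(L[:,2]<zt-.01)]
        f=least_squares(lambda p:np.hypot(B[:,0]-p[0],B[:,1]-p[1])-.017,T.mean(0)[:2],loss="soft_l1",f_scale=.002).x if len(B)>10 else None
        out.append((zt.round(4),T.mean(0).round(4)[:2],len(T),None if f is None else f.round(4),len(B)))
    print(n,*out)
g=im.max(2)
pads=[]
for u,v in((171,201),(185,229),(199,258),(214,287)):
    m=np.zeros((480,640),bool);m[v-16:v+17,u-16:u+17]=g[v-16:v+17,u-16:u+17]<60
    k,l,st,ce=cv2.connectedComponentsWithStats(m.astype(np.uint8));i=l[v,u]
    q=P[l==i];q=q[~np.isnan(q[:,0])];print("pad",q.mean(0).round(4),np.median(q[:,2]).round(4),2*np.sqrt(st[i,4]/np.pi)/553*1.26); pads.append(q.mean(0))
pads=np.array(pads);print(np.diff(pads,axis=0),np.linalg.norm(np.diff(pads,axis=0)[:,:2],axis=1))
m=(im[...,0]>70)&(im[...,2]<50);q=P[m&(P[...,0]>0.1)];print("mat z",np.nanmedian(q[:,2]),"bench",np.nanmedian(P[150:165,200:270,2]))
cv2.imwrite("pics/crop1.png",cv2.resize(im[150:320,260:480],None,fx=3.5,fy=3.5,interpolation=2))
E
```

```text
d (np.float64(0.0843), array([ 0.4319, -0.2409]), 22, array([ 0.432 , -0.2422]), 186) (np.float64(0.0807), array([ 0.433 , -0.2411]), 50, array([ 0.43  , -0.2396]), 678)
c (np.float64(0.0686), array([ 0.5913, -0.1954]), 39, array([ 0.592 , -0.1962]), 138) (np.float64(0.0664), array([ 0.5921, -0.1959]), 98, array([ 0.5898, -0.1942]), 542)
b (np.float64(0.0555), array([ 0.4988, -0.1272]), 34, array([ 0.5004, -0.1274]), 82) (np.float64(0.0507), array([ 0.5007, -0.1274]), 113, array([ 0.4988, -0.1257]), 306)
a (np.float64(0.0391), array([ 0.5599, -0.3137]), 50, array([ 0.5603, -0.3153]), 48) (np.float64(0.0358), array([ 0.5603, -0.3146]), 240, array([ 0.5591, -0.3137]), 180)
orange (np.float64(0.051), array([0.5846, 0.0057]), 46, array([0.5868, 0.0067]), 83) (np.float64(0.0482), array([0.5868, 0.0062]), 98, array([0.5851, 0.0083]), 276)
yellow (np.float64(0.0517), array([0.5149, 0.04  ]), 48, array([0.5168, 0.0397]), 87) (np.float64(0.0477), array([0.517 , 0.0387]), 89, array([0.5153, 0.0408]), 237)
holder (np.float64(0.0497), array([ 0.4287, -0.0057]), 52, array([ 0.4263, -0.0026]), 286) (np.float64(0.0469), array([ 0.4303, -0.0042]), 65, array([ 0.4269, -0.0089]), 369)
key (np.float64(0.0213), array([ 0.6715, -0.0193]), 36, array([ 0.6973, -0.0254]), 15) (np.float64(0.0196), array([ 0.6615, -0.0219]), 42, None, 0)
pad [0.6222 0.2879 0.0149] 0.0149 0.051355495161422036
pad [0.5558 0.253  0.0149] 0.0151 0.051740185894590625
pad [0.4897 0.2179 0.0147] 0.0147 0.052311918012100486
pad [0.4237 0.1828 0.0148] 0.0148 0.052438123064065145
[[-6.64057179e-02 -3.49895547e-02 -2.48269834e-05]
 [-6.60173548e-02 -3.50783655e-02 -1.89615171e-04]
 [-6.60771979e-02 -3.50652657e-02  6.06630844e-05]] [0.0750599  0.07475816 0.07480487]
mat z 0.003223772958357962 bench 9.958967847212286e-05
```

View pics/crop1.png

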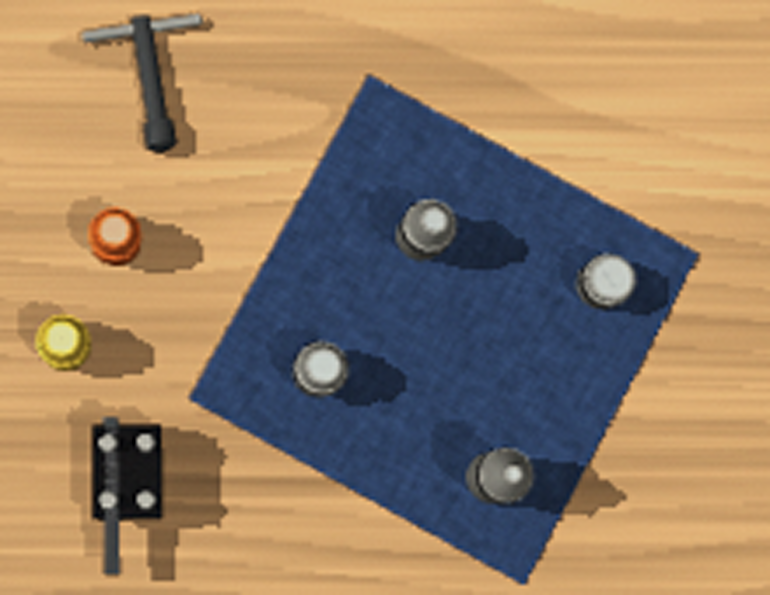

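The measured heights are 83, 67, 51 and 35 mm, which matches d, c, b and a on the 3 mm mat. The pads are 75 mm apart at z = 15 mm. The crop confirms four grey objectives: d (505,475), c (430,225), b (320,367) and a (608,280). First I turn the tool so its x axis lies along the rail (27.9°).

```bash
cat > go.py <<'E'
import sys; from h import *
T=dict(d=(.4318,-.2410),c=(.5916,-.1955),b=(.4998,-.1272),a=(.5600,-.3142),p1=(.6222,.2879),p2=(.5558,.2530),p3=(.4897,.2179),p4=(.4237,.1828))
s=status.get_state();R=s["tcp_rot"];p=s["tool_pos"]
print("t",round(s["time_s"],2),"p",p.round(4),"yaw_x",np.degrees(np.arctan2(R[1,0],R[0,0])).round(2),"q",s["qpos"].round(2),"grip",s["grip_force"],"open",s["opening"])
for a in sys.argv[1:]:
    n,z=a.split(",");g=np.r_[T[n],float(z)]; print(a,"tool delta mm",(R.T@(g-p)*1e3).round(1))
E
```

Emit:
{"op": "play_rows", "data": {"series": [[[0,0,0,0,0,7],[0,0,0,0,0,7],[0,0,0,0,0,7],[0,0,0,0,0,7],[0,0,0,0,0,7],[0,0,0,0,0,7],[0,0,0,0,0,7],[0,0,0,0,0,7],[0,0,0,0,0,7],[0,0,0,0,0,7]]], "fingers": 0, "force": 50}}

```text
time_s: 0.93
tool_pos: [0.2843, 0.6121, 0.2308]
tcp_rot: [[0.092, 0.996, -0.0], [0.996, -0.092, -0.001], [-0.001, -0.0, -1.0]]
ft_force: [-0.1, 0.4, 0.3]
opening: 0.999
grip_force: 0.0
```

Emit:
{"op": "play_rows", "data": {"series": [[[0,0,0,0,0,7],[0,0,0,0,0,7],[0,0,0,0,0,7],[0,0,0,0,0,7],[0,0,0,0,0,7],[0,0,0,0,0,7],[0,0,0,0,0,7],[0,0,0,0,0,7],[0,0,0,0,0,1.2],[0,0,0,0,0,0]]]}}

```text
time_s: 1.77
tool_pos: [0.2843, 0.6121, 0.231]
tcp_rot: [[0.883, 0.469, -0.0], [0.469, -0.883, -0.0], [-0.0, 0.0, -1.0]]
ft_force: [0.2, -0.3, 0.3]
opening: 1.004
grip_force: 0.0
```

```bash
python3 go.py d,.16 d,.021
```

```text
t 1.77 p [0.2843 0.6121 0.231 ] yaw_x 27.99 q [1.1  0.12 1.44 0.   1.58 2.18] grip 0.0 open 1.0042063725782693
d,.16 tool delta mm [-270.1  822.5   71.3]
d,.021 tool delta mm [-270.1  822.5  210.3]
```

Emit:
{"op": "play_rows", "data": {"series": [[[-6,18,0,0,0,0],[-10.8,32.9,0,0,0,0],[-10.8,32.9,0,0,0,0],[-10.8,32.9,0,0,0,0],[-10.8,32.9,0,0,0,0],[-10.8,32.9,0,0,0,0],[-10.8,32.9,0,0,0,0],[-10.8,32.9,0,0,0,0],[-10.8,32.9,0,0,0,0],[-10.8,32.9,0,0,0,0]]]}}

```text
time_s: 2.6
tool_pos: [0.3398, 0.2848, 0.2312]
tcp_rot: [[0.881, 0.472, 0.0], [0.472, -0.881, 0.0], [0.0, 0.0, -1.0]]
ft_force: [0.9, -0.6, 0.6]
opening: 1.001
grip_force: 0.0
```

Emit:
{"op": "play_rows", "data": {"series": [[[-10.8,32.9,0,0,0,0],[-10.8,32.9,0,0,0,0],[-10.8,32.9,0,0,0,0],[-10.8,32.9,0,0,0,0],[-10.8,32.9,0,0,0,0],[-10.8,32.9,0,0,0,0],[-10.8,32.9,0,0,0,0],[-10.8,32.9,0,0,0,0],[-10.8,32.9,0,0,0,0],[-10.8,32.9,0,0,0,0]]]}}

```text
time_s: 3.43
tool_pos: [0.3982, -0.0568, 0.2315]
tcp_rot: [[0.882, 0.472, 0.001], [0.472, -0.882, -0.0], [0.001, 0.001, -1.0]]
ft_force: [1.2, 0.6, 0.9]
opening: 1.002
grip_force: 0.0
```

Emit:
{"op": "play_rows", "data": {"series": [[[-10.8,32.9,0,0,0,0],[-10.8,32.9,0,0,0,0],[-10.8,32.9,0,0,0,0],[-10.8,32.9,0,0,0,0],[-8,25,10,0,0,0],[-2,10,20,0,0,0],[0,0,20,0,0,0],[0,0,20,0,0,0],[0,0,0,0,0,0],[0,0,0,0,0,0]]]}}

```text
time_s: 4.27
tool_pos: [0.4291, -0.227, 0.1611]
tcp_rot: [[0.883, 0.47, -0.001], [0.47, -0.883, 0.001], [-0.001, -0.001, -1.0]]
ft_force: [0.3, 0.5, 1.7]
opening: 1.001
grip_force: 0.0
```

```bash
python3 go.py d,.16 d,.021; python3 - <<'E'
from h import *
c,im,d=snap("wrist");P=cloud(c,d);cv2.imwrite("pics/w1.png",im)
m=(np.hypot(P[...,0]-.4318,P[...,1]+.241)<.03)&(P[...,2]>.012)&(P[...,2]<.1)
L=P[m];T=L[L[:,2]>.078];print("nose",T.mean(0),len(T),L[:,2].max())
B=L[L[:,2]<.056]
from scipy.optimize import least_squares
print("barrel",least_squares(lambda p:np.hypot(B[:,0]-p[0],B[:,1]-p[1])-.017,(.4318,-.241),loss="soft_l1",f_scale=.002).x,len(B))
E
```

```text
t 4.27 p [ 0.4291 -0.227   0.1611] yaw_x 28.04 q [-0.54 -0.28  1.93 -0.    1.5   0.54] grip 0.0 open 1.0005550990647207
d,.16 tool delta mm [-4.2 13.7  1.1]
d,.021 tool delta mm [ -4.1  13.8 140.1]
nose [ 0.43236502 -0.24119315  0.08120216] 294 0.08453067219797694
barrel [ 0.43131549 -0.24218151] 479
```

View pics/w1.png

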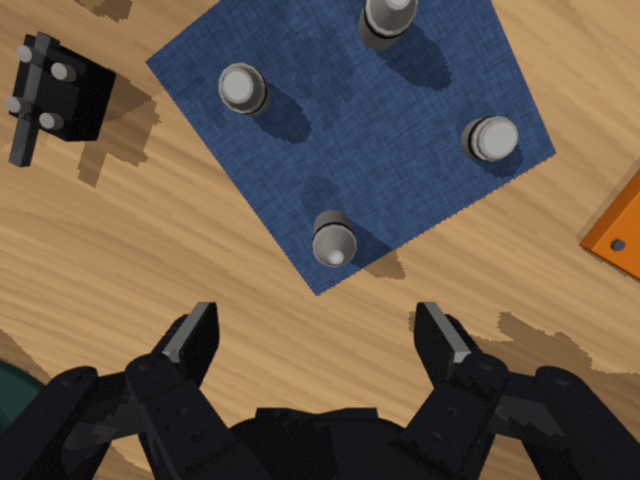

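The wrist view shows obj_d at (334,245), standing alone between the open fingers. Its measured position (0.432, -0.241) agrees with the top view. Now I centre over it, go down and grip.

Emit:
{"op": "play_rows", "data": {"series": [[[-4,14,0,0,0,0],[0,0,15,0,0,0],[0,0,25,0,0,0],[0,0,25,0,0,0],[0,0,25,0,0,0],[0,0,20,0,0,0],[0,0,15,0,0,0],[0,0,10,0,0,0],[0,0,5,0,0,0],[0,0,0,0,0,0]]]}}

```text
time_s: 5.15
tool_pos: [0.4326, -0.2417, 0.0214]
tcp_rot: [[0.884, 0.468, -0.0], [0.468, -0.884, -0.0], [-0.0, -0.0, -1.0]]
ft_force: [-0.7, 0.2, -0.3]
opening: 1.004
grip_force: 0.0
```

Emit:
{"op": "play_rows", "data": {"series": [[[0,0,0,0,0,0],[0,0,0,0,0,0],[0,0,0,0,0,0],[0,0,0,0,0,0],[0,0,0,0,0,0],[0,0,0,0,0,0],[0,0,0,0,0,0],[0,0,0,0,0,0],[0,0,0,0,0,0],[0,0,0,0,0,0]]], "fingers": 1, "force": 50}}

```text
time_s: 5.98
tool_pos: [0.4327, -0.2416, 0.0221]
tcp_rot: [[0.884, 0.468, 0.001], [0.468, -0.884, -0.001], [0.001, 0.001, -1.0]]
ft_force: [-1.1, 1.3, 6.0]
opening: 0.384
grip_force: 49.5
```

```bash
python3 go.py d,.021 p1,.033
```

```text
t 5.98 p [ 0.4327 -0.2416  0.0221] yaw_x 27.89 q [-0.56 -0.14  2.05  0.    1.23  0.52] grip 49.54190278833266 open 0.383678492852102
d,.021 tool delta mm [-0.6 -0.9  1.1]
p1,.033 tool delta mm [ 415.2 -379.3  -11.1]
```

Emit:
{"op": "play_rows", "data": {"series": [[[0,0,-10,0,0,0],[0,0,-25,0,0,0],[0,0,-30,0,0,0],[0,0,-30,0,0,0],[0,0,-25,0,0,0],[0,0,-15,0,0,0],[0,0,-5,0,0,0],[12,-11,0,0,0,0],[20,-18,0,0,0,0],[24,-22,0,0,0,0]]]}}

```text
time_s: 6.82
tool_pos: [0.4576, -0.17, 0.1607]
tcp_rot: [[0.885, 0.466, -0.001], [0.466, -0.885, 0.0], [-0.001, -0.001, -1.0]]
ft_force: [0.5, -0.1, -2.3]
opening: 0.381
grip_force: 50.2
```

Emit:
{"op": "play_rows", "data": {"series": [[[24,-22,0,0,0,0],[24,-22,0,0,0,0],[24,-22,0,0,0,0],[24,-22,0,0,0,0],[24,-22,0,0,0,0],[24,-22,0,0,0,0],[24,-22,0,0,0,0],[24,-22,0,0,0,0],[24,-22,0,0,0,0],[24,-22,0,0,0,0]]]}}

```text
time_s: 7.65
tool_pos: [0.5671, 0.1383, 0.1604]
tcp_rot: [[0.884, 0.468, -0.001], [0.468, -0.884, -0.0], [-0.001, -0.0, -1.0]]
ft_force: [0.3, -0.3, -2.3]
opening: 0.381
grip_force: 50.2
```

Emit:
{"op": "play_rows", "data": {"series": [[[24,-22,0,0,0,0],[24,-22,0,0,0,0],[24,-22,0,0,0,0],[20,-18,0,0,0,0],[15,-14,0,0,0,0],[8,-7,0,0,0,0],[4,-4,0,0,0,0],[0,0,0,0,0,0],[0,0,0,0,0,0]]]}}

```text
time_s: 8.4
tool_pos: [0.6212, 0.2878, 0.161]
tcp_rot: [[0.884, 0.468, -0.001], [0.468, -0.884, -0.001], [-0.001, 0.0, -1.0]]
ft_force: [0.2, 0.4, -1.6]
opening: 0.38
grip_force: 50.2
```

```bash
python3 go.py p1,.0345
```

```text
t 8.4 p [0.6212 0.2878 0.161 ] yaw_x 27.87 q [ 0.4   0.16  1.5  -0.    1.48  1.48] grip 50.178927170927636 open 0.3797017178240692
p1,.0345 tool delta mm [  1.    0.4 126.5]
```

Emit:
{"op": "play_rows", "data": {"series": [[[1,0,10,0,0,0],[0,0,25,0,0,0],[0,0,30,0,0,0],[0,0,25,0,0,0],[0,0,20,0,0,0],[0,0,10,0,0,0],[0,0,4,0,0,0],[0,0,2,0,0,0],[0,0,0,0,0,0],[0,0,0,0,0,0]]]}}

```text
time_s: 9.23
tool_pos: [0.6229, 0.2892, 0.0368]
tcp_rot: [[0.884, 0.468, 0.002], [0.468, -0.884, 0.001], [0.002, 0.0, -1.0]]
ft_force: [0.3, 0.8, -1.8]
opening: 0.377
grip_force: 50.2
```

Emit:
{"op": "play_rows", "data": {"series": [[[0,0,0.5,0,0,0],[0,0,0.5,0,0,0],[0,0,0,0,0,0]]]}}

```text
time_s: 9.48
tool_pos: [0.6225, 0.2892, 0.0348]
tcp_rot: [[0.884, 0.468, 0.001], [0.468, -0.884, 0.0], [0.001, 0.0, -1.0]]
ft_force: [-0.8, 0.5, -2.7]
opening: 0.382
grip_force: 50.2
```

Emit:
{"op": "play_rows", "data": {"series": [[[0,0,0.5,0,0,0],[0,0,0.5,0,0,0],[0,0,0,0,0,0],[0,0,0,0,0,0]]]}}

```text
time_s: 9.82
tool_pos: [0.6225, 0.2892, 0.0341]
tcp_rot: [[0.884, 0.468, 0.001], [0.468, -0.884, 0.0], [0.001, 0.0, -1.0]]
ft_force: [-2.4, -0.8, 5.3]
opening: 0.383
grip_force: 50.8
```

Emit:
{"op": "play_rows", "data": {"series": [[[0,0,0.5,0,0,0],[0,0,0,0,0,0],[0,0,0,0,0,0]]]}}

```text
time_s: 10.07
tool_pos: [0.6226, 0.2893, 0.034]
tcp_rot: [[0.884, 0.468, 0.001], [0.468, -0.884, 0.0], [0.001, 0.0, -1.0]]
ft_force: [-4.9, -1.0, 10.2]
opening: 0.382
grip_force: 51.3
```

Contact at z = 0.034, as expected. Release and go up.

Emit:
{"op": "play_rows", "data": {"series": [[[0,0,0,0,0,0],[0,0,0,0,0,0],[0,0,0,0,0,0],[0,0,0,0,0,0],[0,0,0,0,0,0],[0,0,0,0,0,0],[0,0,0,0,0,0],[0,0,-5,0,0,0],[0,0,-15,0,0,0],[0,0,-25,0,0,0]]], "fingers": 0}}

```text
time_s: 10.9
tool_pos: [0.6213, 0.2887, 0.0769]
tcp_rot: [[0.884, 0.468, -0.003], [0.468, -0.884, -0.001], [-0.004, -0.0, -1.0]]
ft_force: [0.2, 0.1, -0.2]
opening: 1.003
grip_force: 0.0
```

Emit:
{"op": "play_rows", "data": {"series": [[[0,0,-30,0,0,0],[0,0,-30,0,0,0],[0,0,-20,0,0,0],[0,0,-5,0,0,0],[0,0,0,0,0,0]]]}}

```text
time_s: 11.32
tool_pos: [0.623, 0.2894, 0.1661]
tcp_rot: [[0.884, 0.468, 0.004], [0.468, -0.884, 0.002], [0.004, 0.0, -1.0]]
ft_force: [-0.3, -0.6, -0.3]
opening: 0.998
grip_force: 0.0
```

```bash
cat > chk.py <<'E'
import sys; from h import *
for n in("wrist","top"):
    c,im,d=snap(n);P=cloud(c,d)
    for x,y,h in [eval(a) for a in sys.argv[1:]]:
        L=P[(np.hypot(P[...,0]-x,P[...,1]-y)<.03)&(P[...,2]<.1)]
        T=L[L[:,2]>.015+h-.006];print(n,"nose",T.mean(0).round(4) if len(T) else None,len(T))
E
python3 chk.py ".6222,.2879,.08"; python3 go.py c,.16 c,.015
```

```text
wrist nose [0.6229 0.2891 0.0929] 347
top nose None 0
t 11.42 p [0.6221 0.289  0.1625] yaw_x 27.89 q [0.4  0.17 1.5  0.   1.48 1.48] grip 0.0 open 1.002571244534422
c,.16 tool delta mm [-253.6  413.9    2.5]
c,.015 tool delta mm [-253.5  413.9  147.5]
```

Emit:
{"op": "play_rows", "data": {"series": [[[-9,15,0,0,0,0],[-17,27.7,0,0,0,0],[-17,27.7,0,0,0,0],[-17,27.7,0,0,0,0],[-17,27.7,0,0,0,0],[-17,27.7,0,0,0,0],[-17,27.7,0,0,0,0],[-17,27.7,0,0,0,0],[-17,27.7,0,0,0,0],[-17,27.7,0,0,0,0]]]}}

```text
time_s: 12.25
tool_pos: [0.6016, -0.0223, 0.1614]
tcp_rot: [[0.884, 0.468, -0.002], [0.468, -0.884, 0.0], [-0.002, -0.001, -1.0]]
ft_force: [0.6, 1.0, 0.6]
opening: 0.997
grip_force: 0.0
```

Emit:
{"op": "play_rows", "data": {"series": [[[-17,27.7,0,0,0,0],[-17,27.7,0,0,0,0],[-17,27.7,0,0,0,0],[-17,27.7,0,0,0,0],[-15,24,0,0,0,0],[-9,15,0,0,0,0],[0,0,0,0,0,0],[0,0,0,0,0,0],[0,0,0,0,0,0]]]}}

```text
time_s: 13.0
tool_pos: [0.5911, -0.1954, 0.1619]
tcp_rot: [[0.884, 0.468, -0.001], [0.468, -0.884, 0.001], [-0.001, -0.001, -1.0]]
ft_force: [-0.5, 0.1, -0.2]
opening: 0.996
grip_force: 0.0
```

```bash
python3 chk.py ".5916,-.1955,.052"; python3 go.py c,.16 c,.015
```

```text
wrist nose [ 0.5924 -0.1962  0.0654] 547
top nose [ 0.5856 -0.1963  0.0654] 30
t 13.1 p [ 0.5914 -0.1949  0.1624] yaw_x 27.94 q [-0.36  0.03  1.64  0.    1.47  0.72] grip 0.0 open 0.997038827442772
c,.16 tool delta mm [-0.1  0.6  2.4]
c,.015 tool delta mm [-1.000e-01  7.000e-01  1.474e+02]
```

Directly over obj_c, and the wrist measurement confirms it. Go down 147 mm, grip and lift.

Emit:
{"op": "play_rows", "data": {"series": [[[0,1,15,0,0,0],[0,0,25,0,0,0],[0,0,30,0,0,0],[0,0,30,0,0,0],[0,0,22,0,0,0],[0,0,15,0,0,0],[0,0,7,0,0,0],[0,0,3,0,0,0],[0,0,0,0,0,0],[0,0,0,0,0,0]]]}}

```text
time_s: 13.93
tool_pos: [0.5925, -0.1966, 0.0167]
tcp_rot: [[0.884, 0.468, 0.001], [0.468, -0.884, -0.0], [0.001, 0.001, -1.0]]
ft_force: [-0.1, -0.2, -0.5]
opening: 1.002
grip_force: 0.0
```

Emit:
{"op": "play_rows", "data": {"series": [[[0,0,0,0,0,0],[0,0,0,0,0,0],[0,0,0,0,0,0],[0,0,0,0,0,0],[0,0,0,0,0,0],[0,0,0,0,0,0],[0,0,0,0,0,0],[0,0,0,0,0,0],[0,0,0,0,0,0],[0,0,0,0,0,0]]], "fingers": 1}}

```text
time_s: 14.77
tool_pos: [0.5922, -0.1967, 0.0164]
tcp_rot: [[0.884, 0.468, 0.001], [0.468, -0.884, -0.0], [0.0, 0.0, -1.0]]
ft_force: [-2.0, 0.7, 6.0]
opening: 0.379
grip_force: 49.8
```

```bash
python3 go.py c,.015 p2,.027
```

```text
t 14.77 p [ 0.5922 -0.1967  0.0164] yaw_x 27.89 q [-0.36  0.15  1.77  0.    1.23  0.72] grip 49.77133290376514 open 0.378548830496144
c,.015 tool delta mm [ 0.  -1.4  1.4]
p2,.027 tool delta mm [ 178.2 -414.5  -10.7]
```

Emit:
{"op": "play_rows", "data": {"series": [[[0,0,-10,0,0,0],[0,0,-25,0,0,0],[0,0,-30,0,0,0],[0,0,-30,0,0,0],[0,0,-25,0,0,0],[0,0,-18,0,0,0],[0,0,-7,0,0,0],[7,-16,0,0,0,0],[13,-30.2,0,0,0,0],[13,-30.2,0,0,0,0]]]}}

```text
time_s: 15.6
tool_pos: [0.5848, -0.1133, 0.16]
tcp_rot: [[0.885, 0.466, -0.001], [0.466, -0.885, 0.0], [-0.001, -0.001, -1.0]]
ft_force: [-0.2, 0.9, -2.5]
opening: 0.383
grip_force: 50.0
```

Emit:
{"op": "play_rows", "data": {"series": [[[13,-30.2,0,0,0,0],[13,-30.2,0,0,0,0],[13,-30.2,0,0,0,0],[13,-30.2,0,0,0,0],[13,-30.2,0,0,0,0],[13,-30.2,0,0,0,0],[13,-30.2,0,0,0,0],[13,-30.2,0,0,0,0],[13,-30.2,0,0,0,0],[13,-30.2,0,0,0,0]]]}}

```text
time_s: 16.43
tool_pos: [0.5583, 0.2156, 0.1601]
tcp_rot: [[0.884, 0.468, -0.001], [0.468, -0.884, -0.0], [-0.001, -0.0, -1.0]]
ft_force: [0.5, -0.2, -2.0]
opening: 0.378
grip_force: 50.0
```

Emit:
{"op": "play_rows", "data": {"series": [[[10,-24,0,0,0,0],[5,-12,0,0,0,0],[0,0,0,0,0,0],[0,0,0,0,0,0],[0,0,0,0,0,0]]]}}

```text
time_s: 16.85
tool_pos: [0.5555, 0.252, 0.1604]
tcp_rot: [[0.884, 0.467, -0.001], [0.467, -0.884, -0.001], [-0.001, 0.0, -1.0]]
ft_force: [-0.5, -0.8, -2.1]
opening: 0.375
grip_force: 50.1
```

```bash
python3 go.py p2,.030
```

```text
t 16.85 p [0.5555 0.252  0.1604] yaw_x 27.87 q [ 0.38  0.    1.67 -0.    1.46  1.47] grip 50.087161059491336 open 0.37504400297674484
p2,.030 tool delta mm [  0.8  -0.8 130.4]
```

Emit:
{"op": "play_rows", "data": {"series": [[[0,0,10,0,0,0],[0,0,25,0,0,0],[0,0,30,0,0,0],[0,0,27,0,0,0],[0,0,20,0,0,0],[0,0,12,0,0,0],[0,0,4,0,0,0],[0,0,2,0,0,0],[0,0,0,0,0,0],[0,0,0,0,0,0]]]}}

```text
time_s: 17.68
tool_pos: [0.5562, 0.253, 0.0322]
tcp_rot: [[0.884, 0.468, 0.002], [0.468, -0.884, 0.001], [0.002, 0.0, -1.0]]
ft_force: [0.4, -0.5, -1.3]
opening: 0.381
grip_force: 50.1
```

Emit:
{"op": "play_rows", "data": {"series": [[[0,0,0.5,0,0,0],[0,0,0.5,0,0,0],[0,0,0.5,0,0,0],[0,0,0,0,0,0],[0,0,0,0,0,0]]]}}

```text
time_s: 18.1
tool_pos: [0.5555, 0.2529, 0.0294]
tcp_rot: [[0.884, 0.468, 0.0], [0.468, -0.884, 0.0], [0.0, 0.0, -1.0]]
ft_force: [0.5, 0.0, -2.7]
opening: 0.383
grip_force: 50.1
```

Emit:
{"op": "play_rows", "data": {"series": [[[0,0,0.5,0,0,0],[0,0,0.5,0,0,0],[0,0,0,0,0,0],[0,0,0,0,0,0]]]}}

```text
time_s: 18.43
tool_pos: [0.5555, 0.253, 0.0284]
tcp_rot: [[0.884, 0.468, 0.0], [0.468, -0.884, 0.0], [0.0, -0.0, -1.0]]
ft_force: [0.6, 0.2, 0.5]
opening: 0.378
grip_force: 50.3
```

Emit:
{"op": "play_rows", "data": {"series": [[[0,0,0,0,0,0],[0,0,0,0,0,0],[0,0,0,0,0,0],[0,0,0,0,0,0],[0,0,0,0,0,0],[0,0,0,0,0,0],[0,0,0,0,0,0],[0,0,-5,0,0,0],[0,0,-15,0,0,0],[0,0,-25,0,0,0]]], "fingers": 0}}

```text
time_s: 19.27
tool_pos: [0.5544, 0.2524, 0.0717]
tcp_rot: [[0.884, 0.468, -0.004], [0.468, -0.884, -0.001], [-0.004, -0.0, -1.0]]
ft_force: [0.7, 0.5, -0.4]
opening: 1.001
grip_force: 0.0
```

Emit:
{"op": "play_rows", "data": {"series": [[[0,0,-30,0,0,0],[0,0,-30,0,0,0],[0,0,-20,0,0,0],[0,0,-7,0,0,0],[0,0,0,0,0,0],[0,0,0,0,0,0]]]}}

```text
time_s: 19.77
tool_pos: [0.5553, 0.2528, 0.1596]
tcp_rot: [[0.884, 0.468, -0.0], [0.468, -0.884, -0.0], [-0.0, -0.0, -1.0]]
ft_force: [-0.6, 0.4, -0.2]
opening: 1.0
grip_force: 0.0
```

```bash
python3 chk.py ".5558,.253,.064"; python3 go.py b,.16 b,.009
```

```text
wrist nose [0.5563 0.2527 0.0774] 609
top nose None 0
t 19.87 p [0.5549 0.2527 0.1585] yaw_x 27.89 q [ 0.39  0.01  1.68 -0.    1.46  1.47] grip 0.0 open 1.0006936899982593
b,.16 tool delta mm [-226.4  310.    -1.1]
b,.009 tool delta mm [-226.   310.   149.9]
```

Emit:
{"op": "play_rows", "data": {"series": [[[-9,13,0,0,0,0],[-19,26,0,0,0,0],[-19,26,0,0,0,0],[-19,26,0,0,0,0],[-19,26,0,0,0,0],[-19,26,0,0,0,0],[-19,26,0,0,0,0],[-19,26,0,0,0,0],[-19,26,0,0,0,0],[-19,26,0,0,0,0]]]}}

```text
time_s: 20.7
tool_pos: [0.5107, -0.0515, 0.1592]
tcp_rot: [[0.884, 0.468, -0.001], [0.468, -0.884, 0.0], [-0.001, -0.001, -1.0]]
ft_force: [0.6, -0.5, 0.2]
opening: 1.002
grip_force: 0.0
```

Emit:
{"op": "play_rows", "data": {"series": [[[-19,26,0,0,0,0],[-19,26,0,0,0,0],[-8,11,0,0,0,0],[0,0,0,0,0,0],[0,0,0,0,0,0],[0,0,0,0,0,0]]]}}

```text
time_s: 21.2
tool_pos: [0.5004, -0.1264, 0.1597]
tcp_rot: [[0.884, 0.468, -0.001], [0.468, -0.884, 0.0], [-0.001, -0.001, -1.0]]
ft_force: [-0.4, -0.5, -0.7]
opening: 1.003
grip_force: 0.0
```

```bash
python3 chk.py ".4998,-.1272,.036"; python3 go.py b,.16 b,.009
```

```text
wrist nose [ 0.501  -0.1276  0.0498] 769
top nose None 0
t 21.3 p [ 0.5007 -0.126   0.16  ] yaw_x 27.95 q [-0.3  -0.21  1.87  0.    1.48  0.79] grip 0.0 open 1.0003731291746287
b,.16 tool delta mm [-1.3  0.6 -0. ]
b,.009 tool delta mm [ -1.3   0.7 151. ]
```

Emit:
{"op": "play_rows", "data": {"series": [[[-0.5,1,15,0,0,0],[0,0,25,0,0,0],[0,0,30,0,0,0],[0,0,30,0,0,0],[0,0,24,0,0,0],[0,0,16,0,0,0],[0,0,7,0,0,0],[0,0,3,0,0,0],[0,0,0,0,0,0],[0,0,0,0,0,0]]]}}

```text
time_s: 22.13
tool_pos: [0.5014, -0.1279, 0.0114]
tcp_rot: [[0.884, 0.468, 0.001], [0.468, -0.884, -0.0], [0.001, 0.001, -1.0]]
ft_force: [0.2, -0.1, 0.3]
opening: 1.001
grip_force: 0.0
```

Emit:
{"op": "play_rows", "data": {"series": [[[0,0,0,0,0,0],[0,0,0,0,0,0],[0,0,0,0,0,0],[0,0,0,0,0,0],[0,0,0,0,0,0],[0,0,0,0,0,0],[0,0,0,0,0,0],[0,0,0,0,0,0],[0,0,0,0,0,0],[0,0,0,0,0,0]]], "fingers": 1}}

```text
time_s: 22.97
tool_pos: [0.501, -0.1281, 0.0109]
tcp_rot: [[0.884, 0.468, 0.001], [0.468, -0.884, -0.0], [0.0, 0.001, -1.0]]
ft_force: [-1.0, 0.0, 7.0]
opening: 0.375
grip_force: 50.2
```

```bash
python3 go.py b,.009 p3,.022
```

```text
t 22.97 p [ 0.501  -0.1281  0.0109] yaw_x 27.88 q [-0.3  -0.08  2.01 -0.    1.21  0.78] grip 50.15924318351608 open 0.3747888928079944
b,.009 tool delta mm [-0.7 -1.4  1.9]
p3,.022 tool delta mm [ 151.8 -311.1  -11.2]
```

Emit:
{"op": "play_rows", "data": {"series": [[[0,0,-10,0,0,0],[0,0,-25,0,0,0],[0,0,-30,0,0,0],[0,0,-30,0,0,0],[0,0,-28,0,0,0],[0,0,-20,0,0,0],[0,0,-7,0,0,0],[7,-14,0,0,0,0],[14,-28.6,0,0,0,0],[14,-28.6,0,0,0,0]]]}}

```text
time_s: 23.8
tool_pos: [0.4979, -0.0482, 0.1596]
tcp_rot: [[0.885, 0.466, -0.001], [0.466, -0.885, 0.0], [-0.001, -0.001, -1.0]]
ft_force: [0.3, 0.6, -2.3]
opening: 0.379
grip_force: 50.0
```

Emit:
{"op": "play_rows", "data": {"series": [[[14,-28.6,0,0,0,0],[14,-28.6,0,0,0,0],[14,-28.6,0,0,0,0],[14,-28.6,0,0,0,0],[14,-28.6,0,0,0,0],[14,-28.6,0,0,0,0],[14,-28.6,0,0,0,0],[14,-28.6,0,0,0,0],[5,-11,0,0,0,0],[0,0,0,0,0,0]]]}}

```text
time_s: 24.63
tool_pos: [0.4889, 0.2202, 0.1593]
tcp_rot: [[0.883, 0.47, -0.002], [0.47, -0.883, -0.0], [-0.001, -0.001, -1.0]]
ft_force: [-0.1, 0.1, -1.4]
opening: 0.374
grip_force: 50.0
```

Emit:
{"op": "play_rows", "data": {"series": [[[0,0,0,0,0,0],[0,0,0,0,0,0]]]}}

```text
time_s: 24.8
tool_pos: [0.4895, 0.2173, 0.1598]
tcp_rot: [[0.884, 0.468, -0.001], [0.468, -0.884, -0.001], [-0.001, 0.0, -1.0]]
ft_force: [0.3, 0.1, -1.0]
opening: 0.378
grip_force: 50.0
```

```bash
python3 go.py p3,.0245
```

```text
t 24.8 p [0.4895 0.2173 0.1598] yaw_x 27.87 q [ 0.37 -0.16  1.83 -0.    1.47  1.45] grip 50.00717944552889 open 0.3782877103359387
p3,.0245 tool delta mm [  0.5  -0.4 135.3]
```

Emit:
{"op": "play_rows", "data": {"series": [[[0,0,10,0,0,0],[0,0,25,0,0,0],[0,0,30,0,0,0],[0,0,30,0,0,0],[0,0,22,0,0,0],[0,0,12,0,0,0],[0,0,4,0,0,0],[0,0,2,0,0,0],[0,0,0,0,0,0],[0,0,0,0,0,0]]]}}

```text
time_s: 25.63
tool_pos: [0.4904, 0.2182, 0.0267]
tcp_rot: [[0.884, 0.468, 0.002], [0.468, -0.884, 0.001], [0.002, 0.0, -1.0]]
ft_force: [0.7, -0.1, -1.8]
opening: 0.381
grip_force: 50.0
```

Emit:
{"op": "play_rows", "data": {"series": [[[0,0,0.5,0,0,0],[0,0,0.5,0,0,0],[0,0,0.5,0,0,0],[0,0,0,0,0,0],[0,0,0,0,0,0]]]}}

```text
time_s: 26.05
tool_pos: [0.4897, 0.2181, 0.0239]
tcp_rot: [[0.884, 0.468, 0.0], [0.468, -0.884, 0.0], [0.0, 0.0, -1.0]]
ft_force: [-1.1, -0.0, -1.5]
opening: 0.371
grip_force: 50.0
```

Emit:
{"op": "play_rows", "data": {"series": [[[0,0,0.5,0,0,0],[0,0,0.5,0,0,0],[0,0,0,0,0,0],[0,0,0,0,0,0]]]}}

```text
time_s: 26.38
tool_pos: [0.4897, 0.2181, 0.0229]
tcp_rot: [[0.884, 0.468, 0.0], [0.468, -0.884, 0.0], [0.0, -0.0, -1.0]]
ft_force: [-0.6, 0.7, 1.6]
opening: 0.38
grip_force: 50.2
```

Touching, so release. Then up and over to obj_a.

Emit:
{"op": "play_rows", "data": {"series": [[[0,0,0,0,0,0],[0,0,0,0,0,0],[0,0,0,0,0,0],[0,0,0,0,0,0],[0,0,0,0,0,0],[0,0,0,0,0,0],[0,0,0,0,0,0],[0,0,-5,0,0,0],[0,0,-15,0,0,0],[0,0,-25,0,0,0]]], "fingers": 0}}

```text
time_s: 27.22
tool_pos: [0.4885, 0.2176, 0.0665]
tcp_rot: [[0.884, 0.468, -0.004], [0.468, -0.884, -0.001], [-0.004, -0.0, -1.0]]
ft_force: [-0.3, -0.3, -0.0]
opening: 1.0
grip_force: 0.0
```

Emit:
{"op": "play_rows", "data": {"series": [[[0,0,-30,0,0,0],[0,0,-30,0,0,0],[0,0,-22,0,0,0],[0,0,-10,0,0,0],[0,0,0,0,0,0],[0,0,0,0,0,0]]]}}

```text
time_s: 27.72
tool_pos: [0.4895, 0.218, 0.1592]
tcp_rot: [[0.884, 0.468, -0.0], [0.468, -0.884, -0.0], [-0.0, -0.0, -1.0]]
ft_force: [-0.3, 0.2, -1.2]
opening: 1.0
grip_force: 0.0
```

```bash
python3 chk.py ".4897,.2179,.048"; python3 go.py a,.16 a,.005
```

```text
wrist nose [0.4904 0.2175 0.0618] 853
top nose None 0
t 27.82 p [0.4891 0.2178 0.158 ] yaw_x 27.89 q [ 0.37 -0.16  1.83 -0.    1.47  1.46] grip 0.0 open 1.0022410340268204
a,.16 tool delta mm [-186.2  503.4   -1.7]
a,.005 tool delta mm [-185.8  503.5  153.3]
```

Emit:
{"op": "play_rows", "data": {"series": [[[-7,19,0,0,0,0],[-11.5,31,0,0,0,0],[-11.5,31,0,0,0,0],[-11.5,31,0,0,0,0],[-11.5,31,0,0,0,0],[-11.5,31,0,0,0,0],[-11.5,31,0,0,0,0],[-11.5,31,0,0,0,0],[-11.5,31,0,0,0,0],[-11.5,31,0,0,0,0]]]}}

```text
time_s: 28.65
tool_pos: [0.5307, -0.0986, 0.1581]
tcp_rot: [[0.884, 0.468, -0.002], [0.468, -0.884, 0.001], [-0.002, -0.001, -1.0]]
ft_force: [1.0, 0.6, -0.1]
opening: 1.001
grip_force: 0.0
```

Emit:
{"op": "play_rows", "data": {"series": [[[-11.5,31,0,0,0,0],[-11.5,31,0,0,0,0],[-11.5,31,0,0,0,0],[-11.5,31,0,0,0,0],[-11.5,31,0,0,0,0],[-11.5,31,0,0,0,0],[-6.5,19,0,0,0,0],[0,0,0,0,0,0],[0,0,0,0,0,0],[0,0,0,0,0,0]]]}}

```text
time_s: 29.48
tool_pos: [0.5601, -0.3129, 0.1584]
tcp_rot: [[0.884, 0.468, -0.002], [0.468, -0.884, 0.001], [-0.001, -0.002, -1.0]]
ft_force: [0.5, -1.0, 0.6]
opening: 1.001
grip_force: 0.0
```

```bash
python3 chk.py ".56,-.3142,.020"; python3 go.py a,.16 a,.005
```

```text
wrist nose [ 0.5606 -0.3156  0.0342] 989
top nose None 0
t 29.58 p [ 0.5604 -0.3126  0.1593] yaw_x 27.94 q [-0.55  0.07  1.61  0.    1.46  0.53] grip 0.0 open 1.0001842177303955
a,.16 tool delta mm [-1.1  1.3 -0.7]
a,.005 tool delta mm [ -1.1   1.4 154.3]
```

Emit:
{"op": "play_rows", "data": {"series": [[[-1,2,15,0,0,0],[0,0,25,0,0,0],[0,0,30,0,0,0],[0,0,30,0,0,0],[0,0,25,0,0,0],[0,0,18,0,0,0],[0,0,8,0,0,0],[0,0,3,0,0,0],[0,0,0,0,0,0],[0,0,0,0,0,0]]]}}

```text
time_s: 30.42
tool_pos: [0.5611, -0.3159, 0.007]
tcp_rot: [[0.884, 0.468, 0.001], [0.468, -0.884, -0.001], [0.001, 0.001, -1.0]]
ft_force: [0.3, 0.4, 0.5]
opening: 1.003
grip_force: 0.0
```

Emit:
{"op": "play_rows", "data": {"series": [[[0,0,0,0,0,0],[0,0,0,0,0,0],[0,0,0,0,0,0],[0,0,0,0,0,0],[0,0,0,0,0,0],[0,0,0,0,0,0],[0,0,0,0,0,0],[0,0,0,0,0,0],[0,0,0,0,0,0],[0,0,0,0,0,0]]], "fingers": 1}}

```text
time_s: 31.25
tool_pos: [0.5608, -0.3159, 0.0065]
tcp_rot: [[0.884, 0.468, 0.001], [0.468, -0.884, -0.0], [0.0, 0.001, -1.0]]
ft_force: [-0.7, -0.0, 5.9]
opening: 0.375
grip_force: 50.1
```

```bash
python3 go.py a,.005 p4,.018
```

```text
t 31.25 p [ 0.5608 -0.3159  0.0065] yaw_x 27.89 q [-0.55  0.2   1.73 -0.    1.21  0.53] grip 50.084723671898246 open 0.37461849052115775
a,.005 tool delta mm [ 0.1 -1.9  1.5]
p4,.018 tool delta mm [ 112.1 -505.   -11.9]
```

Emit:
{"op": "play_rows", "data": {"series": [[[0,0,-10,0,0,0],[0,0,-25,0,0,0],[0,0,-30,0,0,0],[0,0,-30,0,0,0],[0,0,-30,0,0,0],[0,0,-20,0,0,0],[0,0,-7,0,0,0],[4.2,-18,0,0,0,0],[7.2,-32.5,0,0,0,0],[7.2,-32.5,0,0,0,0]]]}}

```text
time_s: 32.08
tool_pos: [0.5374, -0.2331, 0.1566]
tcp_rot: [[0.885, 0.466, -0.001], [0.467, -0.885, 0.001], [-0.001, -0.001, -1.0]]
ft_force: [0.4, 0.6, -1.5]
opening: 0.378
grip_force: 49.8
```

Emit:
{"op": "play_rows", "data": {"series": [[[7.2,-32.5,0,0,0,0],[7.2,-32.5,0,0,0,0],[7.2,-32.5,0,0,0,0],[7.2,-32.5,0,0,0,0],[7.2,-32.5,0,0,0,0],[7.2,-32.5,0,0,0,0],[7.2,-32.5,0,0,0,0],[7.2,-32.5,0,0,0,0],[7.2,-32.5,0,0,0,0],[7.2,-32.5,0,0,0,0]]]}}

```text
time_s: 32.92
tool_pos: [0.4487, 0.0886, 0.1571]
tcp_rot: [[0.884, 0.468, -0.001], [0.468, -0.884, -0.0], [-0.001, -0.0, -1.0]]
ft_force: [0.8, 1.0, -0.7]
opening: 0.376
grip_force: 49.8
```

Emit:
{"op": "play_rows", "data": {"series": [[[7.2,-32.5,0,0,0,0],[7.2,-32.5,0,0,0,0],[4.5,-20,0,0,0,0],[2.5,-12,0,0,0,0],[0,0,0,0,0,0],[0,0,0,0,0,0],[0,0,0,0,0,0]]]}}

```text
time_s: 33.5
tool_pos: [0.4233, 0.1824, 0.1573]
tcp_rot: [[0.884, 0.468, -0.001], [0.468, -0.884, -0.0], [-0.001, 0.0, -1.0]]
ft_force: [-0.7, -0.8, 0.2]
opening: 0.375
grip_force: 49.9
```

```bash
python3 go.py p4,.0205
```

```text
t 33.5 p [0.4233 0.1824 0.1573] yaw_x 27.88 q [ 0.35 -0.34  1.98 -0.    1.5   1.44] grip 49.86575555987656 open 0.3752169686150332
p4,.0205 tool delta mm [  0.6  -0.2 136.8]
```

Emit:
{"op": "play_rows", "data": {"series": [[[0,0,10,0,0,0],[0,0,25,0,0,0],[0,0,30,0,0,0],[0,0,30,0,0,0],[0,0,23,0,0,0],[0,0,12,0,0,0],[0,0,4,0,0,0],[0,0,2,0,0,0],[0,0,0,0,0,0],[0,0,0,0,0,0]]]}}

```text
time_s: 34.33
tool_pos: [0.4241, 0.1831, 0.0231]
tcp_rot: [[0.884, 0.468, 0.002], [0.468, -0.884, 0.001], [0.002, 0.0, -1.0]]
ft_force: [-0.6, -0.6, -0.9]
opening: 0.372
grip_force: 49.9
```

Emit:
{"op": "play_rows", "data": {"series": [[[0,0,0.5,0,0,0],[0,0,0.5,0,0,0],[0,0,0.5,0,0,0],[0,0,0,0,0,0],[0,0,0,0,0,0]]]}}

```text
time_s: 34.75
tool_pos: [0.4234, 0.183, 0.0204]
tcp_rot: [[0.884, 0.468, 0.0], [0.468, -0.884, 0.0], [0.0, 0.0, -1.0]]
ft_force: [-0.5, -1.4, -0.3]
opening: 0.373
grip_force: 49.9
```

Emit:
{"op": "play_rows", "data": {"series": [[[0,0,0.5,0,0,0],[0,0,0.5,0,0,0],[0,0,0.5,0,0,0],[0,0,0,0,0,0],[0,0,0,0,0,0]]]}}

```text
time_s: 35.17
tool_pos: [0.4233, 0.183, 0.0187]
tcp_rot: [[0.884, 0.468, -0.0], [0.468, -0.884, -0.0], [-0.0, -0.0, -1.0]]
ft_force: [0.5, -0.0, -0.6]
opening: 0.375
grip_force: 49.9
```

Emit:
{"op": "play_rows", "data": {"series": [[[0,0,0.5,0,0,0],[0,0,0,0,0,0],[0,0,0,0,0,0]]]}}

```text
time_s: 35.42
tool_pos: [0.4234, 0.183, 0.0185]
tcp_rot: [[0.884, 0.468, 0.0], [0.468, -0.884, 0.0], [0.0, -0.0, -1.0]]
ft_force: [-1.7, -0.5, 2.6]
opening: 0.374
grip_force: 50.2
```

Contact. Release, go up, back away and check.

Emit:
{"op": "play_rows", "data": {"series": [[[0,0,0,0,0,0],[0,0,0,0,0,0],[0,0,0,0,0,0],[0,0,0,0,0,0],[0,0,0,0,0,0],[0,0,0,0,0,0],[0,0,0,0,0,0],[0,0,-5,0,0,0],[0,0,-15,0,0,0],[0,0,-25,0,0,0]]], "fingers": 0}}

```text
time_s: 36.25
tool_pos: [0.4222, 0.1825, 0.0621]
tcp_rot: [[0.884, 0.468, -0.003], [0.468, -0.884, -0.001], [-0.004, -0.0, -1.0]]
ft_force: [-0.2, 0.7, -0.5]
opening: 1.001
grip_force: 0.0
```

Emit:
{"op": "play_rows", "data": {"series": [[[0,0,-30,0,0,0],[0,0,-30,0,0,0],[0,0,-30,0,0,0],[0,0,-30,0,0,0],[0,0,-15,0,0,0],[0,30,0,0,0,0],[0,30,0,0,0,0],[0,30,0,0,0,0],[0,30,0,0,0,0],[0,30,0,0,0,0]]]}}

```text
time_s: 37.08
tool_pos: [0.4939, 0.049, 0.1989]
tcp_rot: [[0.884, 0.468, 0.001], [0.468, -0.884, 0.0], [0.001, 0.0, -1.0]]
ft_force: [0.1, 0.3, 0.1]
opening: 0.998
grip_force: 0.0
```

Emit:
{"op": "play_rows", "data": {"series": [[[0,30,0,0,0,0],[0,30,0,0,0,0],[0,30,0,0,0,0],[0,30,0,0,0,0],[0,30,0,0,0,0],[0,15,0,0,0,0],[0,0,0,0,0,0],[0,0,0,0,0,0]]]}}

```text
time_s: 37.75
tool_pos: [0.5706, -0.0957, 0.1982]
tcp_rot: [[0.884, 0.467, -0.001], [0.467, -0.884, 0.0], [-0.0, -0.001, -1.0]]
ft_force: [-0.7, 0.6, -0.2]
opening: 0.997
grip_force: 0.0
```

```bash
python3 chk.py ".6222,.2879,.08" ".5558,.2530,.064" ".4897,.2179,.048" ".4237,.1828,.032"; python3 - <<'E'
from h import *
for n in("top","scene"):
    c,im,d=snap(n);cv2.imwrite(f"pics/{n}F.png",im)
    if n=="scene":
        P=cloud(c,d)
        for x,y,h in((.6222,.2879,.08),(.5558,.2530,.064),(.4897,.2179,.048),(.4237,.1828,.032)):
            L=P[(np.hypot(P[...,0]-x,P[...,1]-y)<.03)&(P[...,2]<.1)];T=L[L[:,2]>.015+h-.006];print(T.mean(0).round(4),len(T),T.mean(0)[:2]-(x,y))
E
python3 go.py
```

```text
wrist nose None 0
wrist nose None 0
wrist nose None 0
wrist nose None 0
top nose [0.6195 0.288  0.0933] 42
top nose [0.5535 0.252  0.0781] 70
top nose [0.4883 0.2165 0.0633] 106
top nose [0.4224 0.182  0.0468] 153
[0.6225 0.2878 0.0922] 32 [ 2.76142078e-04 -5.55633394e-05]
[0.5562 0.2507 0.0766] 55 [ 0.00038343 -0.00226185]
[0.4907 0.2155 0.0608] 83 [ 0.00104837 -0.00239841]
[0.4249 0.1811 0.0454] 108 [ 0.00115458 -0.00170182]
t 37.95 p [ 0.5704 -0.0945  0.1986] yaw_x 27.95 q [-0.21 -0.08  1.7   0.    1.53  0.87] grip 0.0 open 1.0024521628046046
```

View pics/sceneF.png

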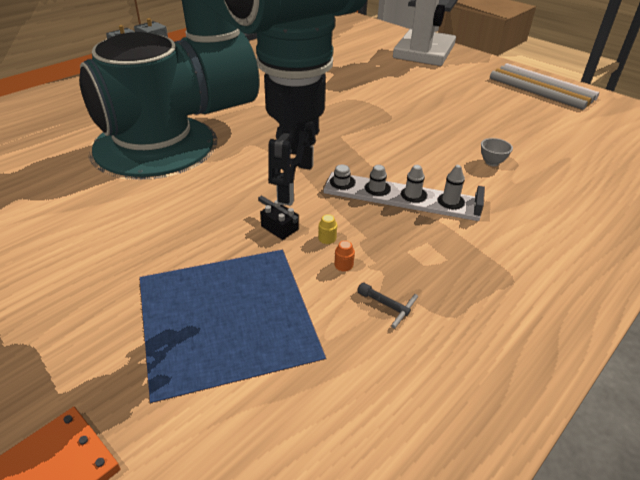

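The scene view shows all four objectives upright and centred on their pads: tallest at (455,187) beside the plate, down to shortest at (343,175). The key, tool holder and look-alikes haven't moved, and the arm is clear. I'm handing the job in.

```bash
python3 -c "
from cell import job
print(job.job_done())"
```

```text
the job is handed in; nothing more can be done
None
```

All four objectives stand upright on their pads in height order, tallest by the end plate, each within about 3 mm of its pad centre; the job was handed in at about 38 s of the 102 s, but no verdict was returned.

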